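# Release the latched mode key

## Task

One of the four identical mode keys on the grey welding-mode box was left latched down and has to be released before the set is handed over. With the fingertips, first tap all four keys lightly in turn, from the leftmost to the rightmost, to feel which one stands lower, without releasing the latched key and without pushing any other key far in; then press the latched key all the way in so that it springs back up and all four keys stand up. Pick nothing up and leave the other things lying where they are.

Things in the scene. Friction and masses are not known exactly. Their poses are not given: they have to be found in the camera images.
- mode_box: grey sheet-metal box with an aluminium top plate, bolted down, 100 x 250 x 60 mm (x, y, z). Origin at the centre of its underside, on the table; x points to its back (away from the robot), y along the key row to the left, z up. Four identical black keys stand in a row on top, each in a dark frame 42 x 44 mm, 3 mm high. One key is latched; which one differs from run to run.
- place_1 (a point): place of the leftmost key: point fixed to the box, at the middle of that key's flat 30 x 32 mm top when the key is up, 76 mm above the table and 16 mm above the top plate. It does not move with the key and does not tell whether it is latched. Keys are 55 mm apart, the row centred on the box
- place_2 (a point): the same point for the second key from the left. A key that is up starts to sink at 2.4 N, sinks 1 mm for each further 0.4 N, and comes back up when let go. Push it in by 5 mm at most (its stop is at 8 mm)
- place_3 (a point): the same point for the third key from the left. The latched key looks the same but its top rests 4.5 mm below its place point (71.5 mm above the table); it starts to sink at about 4.2 N
- place_4 (a point): the same point for the rightmost key. The latched key lets go once pushed about 2 mm below its latched rest (about 5 N); its stop is 3.5 mm below that rest, 68 mm above the table. It springs back up to its place point as the finger withdraws, and stays up
- plate_small: small dark steel plate lying flat, 50 x 60 x 5 mm, in front of the box; loose, only a bystander: not to be moved. Origin at the centre of its underside
- gas_nozzle_1: pale tapered gas nozzle lying on its side, 21 x 68 x 21 mm, in front of the box; loose, only a bystander: not to be moved. Origin at the centre of its underside
- tube_offcut: rusty square tube offcut, 30 x 75 x 30 mm, at the right-hand end of the box; loose, only a bystander: not to be moved. Origin at the centre of its underside
- tape_measure: tape measure standing on edge, 39 x 79 x 62 mm high, behind the box; loose, only a bystander: not to be moved. Origin at the centre of its underside
- bar_stock: rusty flat bar lying flat, 25 x 170 x 10 mm, at the left-hand end of the box; loose, only a bystander: not to be moved. Origin at the centre of its underside
- bolt_m16: bright hexagon bolt lying on its side, 24 x 81 x 28 mm, behind the box; loose, only a bystander: not to be moved. Origin at the centre of its underside

How it is judged:
By the outcome, as a careful person would: the job done as asked, in the order asked, and still so for the second after the job is handed in, with the robot touching nothing.
It also fails if it takes over 48 s, if anything falls off the work surface, if the arm or the gripper's body presses on something with over 40 N, if the wrist force passes 120 N, or if a joint passes its speed limit or range.

## Robot

A 7-joint arm with a two-finger parallel gripper is mounted at the origin on a cart in front of the work surface, level with it; the furniture and walls round the work are solid. World frame = base frame: x ahead of the robot, y to its left, z up, the work surface at z = 0. Lengths are in m, angles in rad, forces in N, time in s.
With the tool pointing down it reaches from about 0.35 to 0.9 m from the base axis. Payload 19.9 kg.
Tool frame: the origin (TCP) lies at the very end of the fingers, on their centre line; the grasp point (between the pads) lies 19 mm behind it; z points along the fingers, y is the direction in which the jaws open and shut (so a half turn about z gives the same grasp; the last joint's range is limited). The gripper opens to 94 mm and grips with 3 to 60 N. Pads are 16 mm wide; open, the fingers measure 119 mm over their backs; the gripper's body (75 mm by 177 mm) begins 78 mm behind the grasp point.
Start: joints at [1.272, 0.417, -0.01, 1.614, 0.005, 1.111, -0.053], TCP at [0.159, -0.604, 0.173] pointing down, gripper open.
Joint ranges: [-2.81, 2.81], [-0.39, 2.02], [-1.27, 1.25], [0.06, 2.57], [-1.19, 4.33], [0.19, 2], [-2.82, 2.82]. Speed limits (rad/s): [1.89, 1.89, 2.39, 2.39, 3.01, 3.01, 3.01].

## Interface

Orientations are given as a 3x3 rotation matrix whose columns are the frame's x, y, z axes.
In Python, from bench import r, ik, cams, telemetry gives the robot as it stands. Calls block until the motion is done:
- r.movep(position, orientation): joint-space move of the TCP to a pose.
- r.servo_line(position, rotation=None, feed=0.15): straight line of the TCP; rotation=None keeps the orientation; feed is the mean speed in m/s.
- r.movej(angles): joint-space move.
- r.move_gripper(opening, grip_force=None): opening from 0.0 (shut) to 1.0 (fully open); grip_force is the grip in N (None keeps the last); returns when the fingers have stopped.
- r.hold(seconds).
- ik(position, orientation): joint angles nearest the present ones, or None.
- cams.camera(name): name is "scene" or "top" or "wrist"; returns the picture (480x640x3 uint8, red, green, blue); there is no depth.
- cams.camera_params(name): a dict with "intrinsics" (3x3 intrinsics, pixels), "k1" (the pictures are not rectified: a ray, as slopes to the right and down, at radius r is drawn at 1 + k1 r^2 times it, then the intrinsics apply), "eye" and "orientation" of the camera in the world; the wrist camera has in their place "tool_from_camera" (4x4, takes a point from camera to tool coordinates, whose origin is the TCP and whose axes are the flange's). Camera axes: x right, y down, z forward; pixel columns grow to the right and rows downward; lengths in m; the calibration is good to about 2 mm. A picture is of the moment at which its call begins: read the wrist's pose just before it. camera_params takes no time and is no camera call.
A pose or a line that the arm cannot do raises r.IKError and nothing moves.
- r.finish_job(): hands the job in, once; it reports no verdict.
Readings, each from a call of its own:
- telemetry.current_time(): time.
- telemetry.current_q(): joint angles.
- telemetry.current_dq(): joint speeds.
- telemetry.current_effort(): joint torques, N m.
- telemetry.current_eef_pos(): TCP position.
- telemetry.current_eef_rot(): TCP orientation.
- telemetry.current_ft_force(): force on the tool from outside, world axes, zero at the start.
- telemetry.current_moment(): the same for the moment, N m.
- telemetry.current_opening(): opening from 0.0 (shut) to 1.0 (fully open).
Only numpy, scipy, OpenCV 4.12 (cv2) and the standard library are available. Lean on these libraries where they do the work, as an engineer would, in place of code of your own. Each camera call takes 0.05 s, during which the arm holds its last target. There are 200 camera calls.

## Working session

There is one attempt and no reset: what is moved stays moved. The work goes in short steps, each a Python script; the robot and the scene stay as the last script left them, time stands still between calls to the robot, and variables do not carry over. Pictures are saved under pics/ and viewed, about 8 in all and at most 12, crops included, and the job is handed in when it is done.

```bash
ls; mkdir -p pics
python3 - <<'E'
from bench import r, ik, cams, telemetry as t
import cv2
for n in ("scene","top"):
    cv2.imwrite(f"pics/{n}0.png", cams.camera(n)[:,:,::-1]); print(n,cams.camera_params(n))
print(cams.camera_params("wrist")); print(t.current_time(), t.current_eef_rot(), t.current_ft_force())
E
```

```text
pics
scene {'intrinsics': array([[450.64861692,   0.        , 321.80446568],
       [  0.        , 450.64861692, 241.8834373 ],
       [  0.        ,   0.        ,   1.        ]]), 'k1': -0.053417788735047704, 'eye': array([ 0.26574399, -0.41129063,  0.71966748]), 'orientation': array([[ 0.85391859, -0.40523472,  0.32650858],
       [-0.52015204, -0.6449895 ,  0.55984856],
       [-0.01627547, -0.6478992 , -0.76155219]])}
top {'intrinsics': array([[502.97232683,   0.        , 310.55779155],
       [  0.        , 502.97232683, 236.04847611],
       [  0.        ,   0.        ,   1.        ]]), 'k1': 0.0005551428472608029, 'eye': array([0.39600645, 0.07895901, 0.95598406]), 'orientation': array([[-0.02434905, -0.98667024,  0.16090048],
       [-0.99965303,  0.02241281, -0.01383807],
       [ 0.01004738, -0.1611816 , -0.98687362]])}
{'intrinsics': array([[396.61156616,   0.        , 322.95850128],
       [  0.        , 396.61156616, 241.0058714 ],
       [  0.        ,   0.        ,   1.        ]]), 'k1': -0.0414094580913661, 'tool_from_camera': array([[-5.02657036e-04, -9.70207121e-01, -2.42276473e-01,
         6.97803095e-02],
       [ 9.99999762e-01, -6.02378211e-04,  3.37526431e-04,
         4.23312930e-04],
       [-4.73412615e-04, -2.42276246e-01,  9.70207193e-01,
        -2.11538321e-01],
       [ 0.00000000e+00,  0.00000000e+00,  0.00000000e+00,
         1.00000000e+00]])}
0.1 [[ 9.66945617e-01  2.54982439e-01 -3.61113951e-04]
 [ 2.54982681e-01 -9.66945058e-01  1.04245033e-03]
 [-8.33708227e-05 -1.10007058e-03 -9.99999391e-01]] [ 0.03065513  0.40607347 -1.01121762]
```

View pics/top0.png

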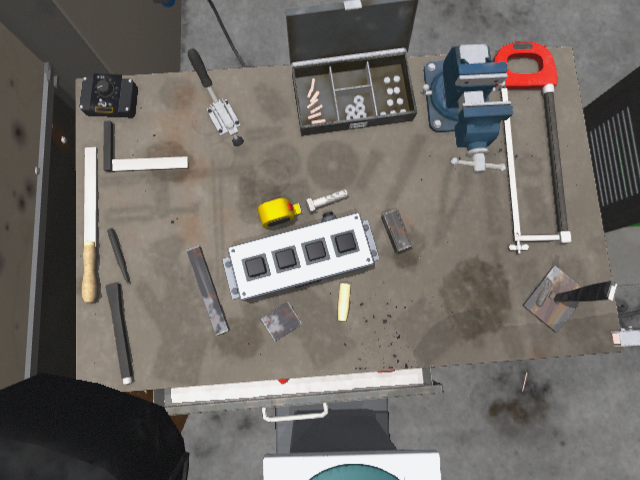

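View pics/scene0.png

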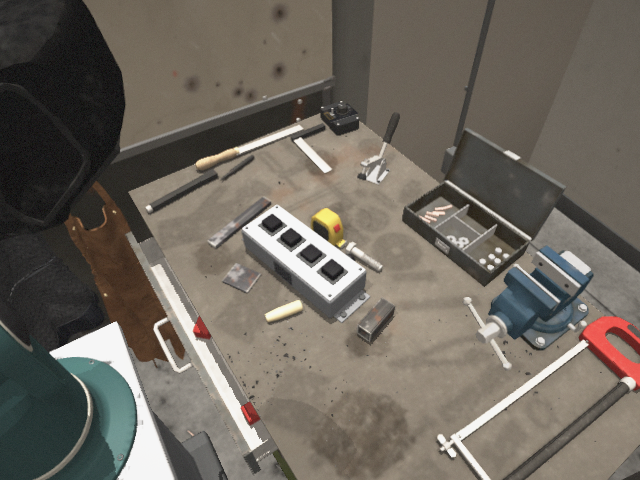

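The top view shows the four black keys at about (257,266), (287,258), (315,251) and (345,242) px. The box is yawed slightly and the bystanders are clear of its top. The scene view shows the same keys at about (271,223), (291,238), (311,254) and (333,270) px. Next I triangulate from both views.

```bash
cat > h.py <<'E'
import numpy as np, cv2
from bench import r, ik, cams, telemetry as t
def ray(P, uv, R=None, eye=None):
    R = P["orientation"] if R is None else R; eye = P["eye"] if eye is None else eye
    K=P["intrinsics"]; n=cv2.undistortPoints(np.array([[uv]],float),K,np.array([P["k1"],0,0,0,0.]))[0,0]
    d=R@np.r_[n,1]; return np.array(eye), d/np.linalg.norm(d)
def plane(e,d,z): return e+d*(z-e[2])/d[2]
def meet(rays):
    A=sum(np.eye(3)-np.outer(d,d) for e,d in rays); b=sum((np.eye(3)-np.outer(d,d))@e for e,d in rays)
    p=np.linalg.solve(A,b); return p,max(np.linalg.norm(np.cross(p-e,d)) for e,d in rays)
def blobs(img, box, thr=70, amin=150, amax=20000):
    x0,y0,x1,y1=box; g=img[y0:y1,x0:x1].max(2)
    n,l,s,c=cv2.connectedComponentsWithStats((g<thr).astype(np.uint8))
    return [(c[i]+[x0,y0],s[i],l==i) for i in range(1,n) if amin<s[i][4]<amax]
E
python3 - <<'E'
from h import *
C={}
for n,b in (("top",(235,225,365,285)),("scene",(255,205,355,290))):
    im=cv2.imread(f"pics/{n}0.png")
    B=[x for x in blobs(im,b)]; C[n]=sorted(x[0].tolist() for x in B)
    print(n,[(np.round(x[0],1),x[1][2:]) for x in B])
P={n:cams.camera_params(n) for n in C}
if len(C["top"])==len(C["scene"])==4:
  for a,b in zip(C["top"],C["scene"]):
    ra,rb=ray(P["top"],a),ray(P["scene"],b)
    print(meet([ra,rb]),plane(*ra,.066)[:2],plane(*rb,.066)[:2])
E
```

```text
top []
scene [(array([271.8, 223.2]), array([ 21,  18, 224], dtype=int32)), (array([290.7, 237.9]), array([ 21,  19, 243], dtype=int32)), (array([310.7, 253.6]), array([ 22,  18, 232], dtype=int32)), (array([331.9, 269.7]), array([ 23,  21, 264], dtype=int32)), (array([282.3, 272.8]), array([ 19,  24, 180], dtype=int32))]
```

Run:
```python
from h import *
C={}
for n,b in (("top",(235,225,365,285)),("scene",(255,205,355,290))):
  for thr in (90,110,130,150):
    im=cv2.imread(f"pics/{n}0.png")
    B=[x for x in blobs(im,b,thr) if x[1][4]<1200 and not(n=="scene" and x[0][0]<290 and x[0][1]>255)]; C[n,thr]=sorted(x[0].tolist() for x in B)
    print(n,thr,[(np.round(x[0],1),x[1][2:]) for x in B])
P={n:cams.camera_params(n) for n in ("top","scene")}
for thr in (90,110,130,150):
 if len(C["top",thr])==len(C["scene",thr])==4:
  for a,b in zip(C["top",thr],C["scene",thr]):
    ra,rb=ray(P["top"],a),ray(P["scene"],b)
    print(thr,meet([ra,rb]),plane(*ra,.066)[:2],plane(*rb,.066)[:2])
```

```text
top 90 [(array([345.9, 242.2]), array([ 22,  20, 270], dtype=int32)), (array([316.8, 250. ]), array([ 21,  20, 177], dtype=int32)), (array([336.3, 276.6]), array([ 63,  18, 278], dtype=int32))]
top 110 [(array([279.1, 227.7]), array([ 34,   9, 180], dtype=int32)), (array([345. , 242.6]), array([ 23,  22, 369], dtype=int32)), (array([315.2, 250.4]), array([ 21,  22, 342], dtype=int32)), (array([285.6, 258.5]), array([ 22,  22, 369], dtype=int32)), (array([255.6, 266.5]), array([ 22,  22, 371], dtype=int32)), (array([336.9, 276.6]), array([ 65,  18, 342], dtype=int32))]
top 130 [(array([277.8, 229.5]), array([ 57,  16, 349], dtype=int32)), (array([344.8, 242.9]), array([ 28,  27, 494], dtype=int32)), (array([315.9, 250.5]), array([ 28,  26, 478], dtype=int32)), (array([286.2, 258.7]), array([ 25,  25, 456], dtype=int32)), (array([255.8, 266.2]), array([ 25,  25, 420], dtype=int32)), (array([336.2, 276.9]), array([ 69,  19, 430], dtype=int32))]
top 150 [(array([264.7, 231.3]), array([ 76,  21, 664], dtype=int32)), (array([344.6, 242.9]), array([ 28,  27, 522], dtype=int32)), (array([315
[... 884 characters left out ...]
130 [(array([271.9, 224.6]), array([ 28,  22, 333], dtype=int32)), (array([320.6, 229.9]), array([ 19,  23, 211], dtype=int32)), (array([343.5, 233.4]), array([ 22,  31, 216], dtype=int32)), (array([290.8, 239.3]), array([ 29,  24, 363], dtype=int32)), (array([310.8, 255.2]), array([ 29,  24, 368], dtype=int32)), (array([332. , 271.4]), array([ 31,  26, 421], dtype=int32))]
scene 150 [(array([337.4, 227.8]), array([  47,   56, 1054], dtype=int32)), (array([271.9, 224.6]), array([ 29,  22, 343], dtype=int32)), (array([290.8, 239.3]), array([ 29,  24, 370], dtype=int32)), (array([310.8, 255.1]), array([ 30,  24, 381], dtype=int32)), (array([331.9, 271.4]), array([ 31,  26, 429], dtype=int32))]
```

Run:
```python
from h import *
T=[(255.9,266.9),(285.6,258.9),(315.2,250.9),(344.6,242.9)]
S=[(271.9,224.6),(290.8,239.3),(310.8,255.1),(331.9,271.4)]
pt,ps=cams.camera_params("top"),cams.camera_params("scene")
Q=[]
for a,b in zip(T,S):
    ra,rb=ray(pt,a),ray(ps,b); p,e=meet([ra,rb]); Q.append(p); print(p.round(4),round(e,4),plane(*ra,.063)[:2].round(4),plane(*rb,.063)[:2].round(4))
Q=np.array(Q); c=Q.mean(0); d=Q[0]-Q[3]; yaw=np.arctan2(-d[0],d[1]); print(c,yaw,np.linalg.norm(d)/3)
# wrist view: camera is offset; aim TCP so that camera looks at row
R=np.array([[np.cos(yaw),np.sin(yaw),0],[np.sin(yaw),-np.cos(yaw),0],[0,0,-1.]])
for off in (-.04,0.0):
    p=np.r_[c[:2],0.26]+R[:,0]*off; print(p, ik(p,R), ik(p,-R*np.array([1,1,-1])))
```

```text
[0.4883 0.1654 0.0597] 0.0003 [0.4882 0.165 ] [0.4868 0.1626]
[0.5017 0.1122 0.0587] 0.0001 [0.5013 0.112 ] [0.5001 0.1088]
[0.5152 0.0587 0.0574] 0.0 [0.5145 0.0588] [0.513  0.0547]
[0.5285 0.0052 0.0575] 0.0001 [0.5277 0.0056] [0.5262 0.0017]
[0.50840573 0.08535982 0.05833783] 0.24599497687775934 0.055078255795243836
[0.46960991 0.07561896 0.26      ] [ 0.65134933  0.14022586 -0.94938905  1.83409503  0.12096075  1.22783497
 -1.65901778] [ 0.72406252  0.15747427 -1.03639838  1.83265388  0.14361151  1.23150025
  1.46183749]
[0.50840573 0.08535982 0.26      ] [ 0.58131875  0.24636348 -0.94403159  1.74790539  0.20940602  1.25384741
 -1.73902147] [ 0.67851551  0.28673792 -1.07866494  1.74575648  0.26423729  1.26761489
  1.3535952 ]
```

Run:
```python
from h import *
c=np.array([.5075,.084]); yaw=.246
R=np.array([[np.cos(yaw),np.sin(yaw),0],[np.sin(yaw),-np.cos(yaw),0],[0,0,-1.]])
p=t.current_eef_pos(); p2=np.r_[np.array(p[:2])*.48/.625,.30]
r.movep(p2,t.current_eef_rot()); q=np.array(t.current_q()); print(q.round(3),t.current_time())
q[0]=-.16; q[6]=-1.485; r.movej(q); print(t.current_eef_pos(),t.current_eef_rot(),t.current_time())
for d in (.2,.15,.10,.066):
  for k in (-1.5,-.5,.5,1.5):
    pp=np.r_[c,d]-R[:,1]*k*.055; print(d,k,np.round(ik(pp,R),2))
```

```text
[ 1.266e+00  5.400e-02 -1.800e-02  1.786e+00  1.000e-03  1.304e+00
 -6.500e-02] 0.8917
[0.47719651 0.05308298 0.29920914] [[ 9.65816314e-01  2.59221614e-01 -1.73288132e-03]
 [ 2.59221182e-01 -9.65817868e-01 -4.73515037e-04]
 [-1.79639308e-03  8.12900241e-06 -9.99998386e-01]] 3.1333
0.2 -1.5 [-0.1   0.22  0.04  1.83 -0.01  1.1  -1.38]
0.2 -0.5 [-0.16  0.2  -0.01  1.85  0.    1.1  -1.5 ]
0.2 0.5 [-0.22  0.19 -0.07  1.86  0.01  1.09 -1.62]
0.2 1.5 [-0.28  0.2  -0.12  1.85  0.03  1.1  -1.73]
0.15 -1.5 [-0.1   0.27  0.04  1.88 -0.01  0.99 -1.38]
0.15 -0.5 [-0.16  0.25 -0.01  1.9   0.    0.99 -1.5 ]
0.15 0.5 [-0.22  0.24 -0.06  1.91  0.02  0.99 -1.62]
0.15 1.5 [-0.29  0.25 -0.11  1.91  0.03  0.99 -1.74]
0.1 -1.5 [-0.09  0.33  0.03  1.93 -0.01  0.88 -1.38]
0.1 -0.5 [-0.16  0.31 -0.01  1.95  0.01  0.88 -1.5 ]
0.1 0.5 [-0.22  0.31 -0.06  1.96  0.02  0.88 -1.62]
0.1 1.5 [-0.29  0.31 -0.11  1.95  0.04  0.88 -1.75]
0.066 -1.5 [-0.09  0.38  0.03  1.95 -0.02  0.81 -1.38]
0.066 -0.5 [-0.16  0.36 -0.01  1.97  0.01  0.8  -1.5 ]
0.066 0.5 [-0.23  0.36 -0.06  1.98  0.03  0.8  -1.63]
0.066 1.5 [-0.29  0.36 -0.11  1.98  0.05  0.8  -1.76]
```

Run:
```python
from h import *
c=np.array([.5075,.084]); yaw=.246
R=np.array([[np.cos(yaw),np.sin(yaw),0],[np.sin(yaw),-np.cos(yaw),0],[0,0,-1.]])
out=[]
r.move_gripper(0.0,10)
for i,k in enumerate((-1.3,1.3)):
    r.movep(np.r_[c,.17]-R[:,1]*k*.055,R); r.hold(.2)
    p,Q=np.array(t.current_eef_pos()),np.array(t.current_eef_rot())
    im=cams.camera("wrist"); cv2.imwrite(f"pics/w{i}.png",im[:,:,::-1]); out.append((p,Q))
    print(p,t.current_ft_force(),t.current_time(),t.current_opening())
np.save("wp.npy",np.array([np.c_[Q,p] for p,Q in out]))
a=[cv2.resize(cv2.imread(f"pics/w{i}.png"),(400,300)) for i in (0,1)]
cv2.imwrite("pics/w01.png",np.hstack(a))
for i in (0,1):
  im=cv2.imread(f"pics/w{i}.png")
  for thr in (110,150): print(i,thr,[(x[0].round(1).tolist(),x[1][2:].tolist()) for x in blobs(im,(0,0,640,480),thr,800,9000)])
```

```text
[0.5255437  0.01527945 0.17171904] [ 0.07916686 -0.05376585 -0.02897632] 5.425 0.0067672422104696085
[0.49048298 0.15237574 0.17012604] [1.26558987 0.23795205 0.35465857] 6.3 0.0006738397920986564
0 110 [([24.2, 42.4], [69, 73, 1789]), ([140.0, 229.8], [57, 49, 2518]), ([205.2, 230.1], [55, 49, 2489]), ([271.1, 230.6], [53, 50, 2512]), ([337.2, 231.6], [55, 50, 2628])]
0 150 [([140.0, 229.9], [57, 49, 2560]), ([205.1, 229.9], [56, 50, 2554]), ([271.1, 230.6], [55, 51, 2609])]
1 110 [([4.4, 90.5], [16, 198, 1801]), ([146.7, 27.7], [66, 56, 1428]), ([60.5, 27.4], [108, 51, 2358]), ([42.7, 109.4], [45, 132, 2378]), ([589.0, 230.6], [85, 142, 6704]), ([38.5, 249.7], [54, 184, 5437]), ([308.8, 230.2], [54, 50, 2513]), ([375.2, 229.9], [54, 50, 2579]), ([441.1, 230.1], [56, 50, 2581]), ([506.2, 229.8], [57, 49, 2520])]
1 150 [([308.4, 229.6], [55, 50, 2680])]
```

View pics/w01.png

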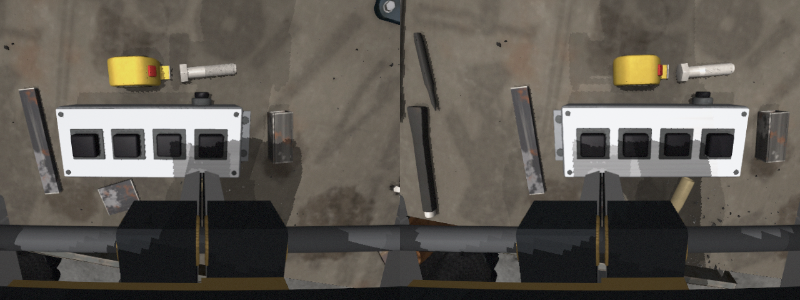

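The wrist pair shows all four frames clearly, at row ≈230 px. They are at columns 140/205/271/337 in view 0 and 309/375/441/506 in view 1. The fingers are shut and the neighbouring parts are clear of the keys.

Run:
```python
from h import *
W=np.load("wp.npy"); P=cams.camera_params("wrist"); M=P["tool_from_camera"]
U=[[(140,229.8),(205.2,230.1),(271.1,230.6),(337.2,231.6)],[(308.8,230.2),(375.2,229.9),(441.1,230.1),(506.2,229.8)]]
Q=[]
for k in range(4):
    rs=[ray(P,U[i][k],W[i][:,:3]@M[:3,:3],W[i][:,:3]@M[:3,3]+W[i][:,3]) for i in (0,1)]
    p,e=meet(rs); Q.append(p); print(p.round(4),round(e,4),[plane(*x,.063)[:2].round(4) for x in rs])
Q=np.array(Q); d=Q[0]-Q[3]; print(Q.mean(0),np.arctan2(-d[0],d[1]),np.linalg.norm(d)/3)
```

```text
[0.4874 0.1631 0.0617] 0.0004 [array([0.4883, 0.1626]), array([0.4872, 0.163 ])]
[0.5006 0.1097 0.0611] 0.0002 [array([0.5013, 0.1093]), array([0.5007, 0.11  ])]
[0.5135 0.0562 0.0606] 0.0002 [array([0.5142, 0.0561]), array([0.5137, 0.057 ])]
[0.5265 0.0027 0.0604] 0.0004 [array([0.5267, 0.0028]), array([0.5271, 0.0042])]
[0.50699282 0.08293504 0.0609283 ] 0.239589738322198 0.055030897901020275
```

```bash
cat >> h.py <<'E'
c=np.array([.5072,.083]); yaw=.242
R=np.array([[np.cos(yaw),np.sin(yaw),0],[np.sin(yaw),-np.cos(yaw),0],[0,0,-1.]])
def key(k): return c-R[:2,1]*(2.5-k)*.055      # k=1 leftmost (+y)
def fz(n=4):
    v=[]
    for _ in range(n): r.hold(.02); v.append(t.current_ft_force()[2])
    return np.mean(v)
def tap(k, step=.0005, thr=1.7, floor=.0690):
    p=key(k); r.movep(np.r_[p,.095],R); r.servo_line(np.r_[p,.080],feed=.06); r.hold(.25)
    f0=fz(8); z=.080; log=[]
    while z>floor:
        z-=step; r.servo_line(np.r_[p,z],feed=.02); f=fz()-f0; zz=t.current_eef_pos()[2]
        log.append((round(z*1e3,1),round(zz*1e3,2),round(f,2)))
        if f>thr: break
    r.servo_line(np.r_[p,.085],feed=.06); r.hold(.1)
    print("key",k,"f0",round(f0,2),"touch",log[-4:],"after",round(fz()-f0,2),"t",t.current_time(),flush=True)
    return log
E
python3 - <<'E'
from h import *
print(key(1),key(4),t.current_eef_pos(), t.current_time()); print(tap(1))
E
```

```text
[0.4874293 0.163096 ] [0.5269707 0.002904 ] [0.49039471 0.15245744 0.17005897] 6.3
key 1 f0 -0.03 touch [(70.5, np.float64(70.47), np.float64(0.32)), (70.0, np.float64(69.97), np.float64(0.33)), (69.5, np.float64(69.5), np.float64(0.34)), (69.0, np.float64(68.99), np.float64(-0.08))] after -0.1 t 15.0333
[(79.5, np.float64(79.47), np.float64(-0.02)), (79.0, np.float64(78.98), np.float64(0.3)), (78.5, np.float64(78.49), np.float64(0.13)), (78.0, np.float64(77.99), np.float64(-0.38)), (77.5, np.float64(77.49), np.float64(-0.24)), (77.0, np.float64(76.99), np.float64(-0.09)), (76.5, np.float64(76.5), np.float64(-0.28)), (76.0, np.float64(75.99), np.float64(0.1)), (75.5, np.float64(75.49), np.float64(-0.08)), (75.0, np.float64(74.99), np.float64(0.16)), (74.5, np.float64(74.48), np.float64(-0.18)), (74.0, np.float64(73.96), np.float64(-0.15)), (73.5, np.float64(73.48), np.float64(0.29)), (73.0, np.float64(72.98), np.float64(0.53)), (72.5, np.float64(72.49), np.float64(0.48)), (72.0, np.float64(71.98), np.float64(0.06)), (71.5, np.float64(71.49), np.float64(0.03)), (71.0, np.float64(71.0), np.float64(-0.55)), (70.5, np.float64(70.47), np.float64(0.32)), (70.0, np.float64(69.97), np.float64(0.33)), (69.5, np.float64(69.5), np.float64(0.34)), (69.0, np.float64(68.99), np.float64(-0.08))]
```

No contact down to a TCP height of 69 mm, which is unexpected. I'll look before going lower.

Run:
```python
from h import *
print(t.current_eef_pos(),t.current_eef_rot().round(3),t.current_opening())
a=cams.camera("scene")[:,:,::-1]; b=cams.camera("wrist")[:,:,::-1]; d=cams.camera("top")[:,:,::-1]
cv2.imwrite("pics/s2.png",a);cv2.imwrite("pics/w2.png",b);cv2.imwrite("pics/t2.png",d)
s=cv2.resize(a[150:300,200:400],(800,600),interpolation=cv2.INTER_CUBIC)
w=b[150:450,120:520]
x=d[160:310,180:380]
o=np.zeros((600,800,3),np.uint8); o[:300,:400]=cv2.resize(s,(400,300)); o[:300,400:]=w; o[300:,:400]=cv2.resize(x,(400,300),interpolation=cv2.INTER_CUBIC)
cv2.imwrite("pics/m2.png",o)
```

```text
[0.48731069 0.16305767 0.08486529] [[ 0.971  0.24  -0.   ]
 [ 0.24  -0.971 -0.   ]
 [-0.     0.    -1.   ]] 0.007519349988344902
```

View pics/m2.png

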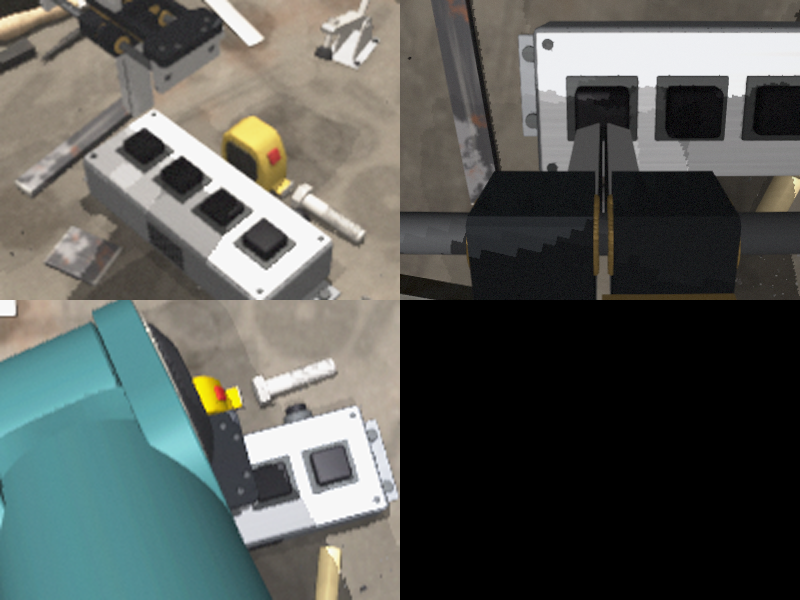

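Run:
```python
from h import *
p,Q=np.array(t.current_eef_pos()),np.array(t.current_eef_rot())
def proj(P,X,R=None,e=None):
    R=P["orientation"] if R is None else R; e=P["eye"] if e is None else e
    return cv2.projectPoints(np.array([X],float),cv2.Rodrigues(R.T)[0],-R.T@e,P["intrinsics"],np.array([P["k1"],0,0,0,0.]))[0][0,0]
ps=cams.camera_params("scene"); pw=cams.camera_params("wrist"); M=pw["tool_from_camera"]
Rw,ew=Q@M[:3,:3],Q@M[:3,3]+p
a=cv2.imread("pics/s2.png"); b=cv2.imread("pics/w2.png")
for dz in (0,.01,.02,.03):
  X=p+[0,0,dz]; u,v=proj(ps,X),proj(pw,X,Rw,ew); print(dz,u.round(1),v.round(1))
  cv2.circle(b,tuple(v.astype(int)),2,(0,0,255),-1)
A=cv2.resize(a[180:255,235:335],(800,600),interpolation=cv2.INTER_NEAREST)
for dz in (0,.01,.02,.03):
  u=proj(ps,p+[0,0,dz]); cv2.circle(A,(int((u[0]-235)*8),int((u[1]-180)*8)),5,(0,0,255),-1)
B=cv2.resize(b[200:350,220:420],(400,300),interpolation=cv2.INTER_NEAREST)
cv2.imwrite("pics/m3.png",np.hstack([cv2.resize(A,(400,300),interpolation=cv2.INTER_AREA),B]))
```

```text
0 [270.9 216.8] [322.1 270.4]
0.01 [270.4 213.2] [322.1 276.3]
0.02 [269.8 209.6] [322.  282.7]
0.03 [269.3 205.9] [322.  289.7]
```

View pics/m3.png

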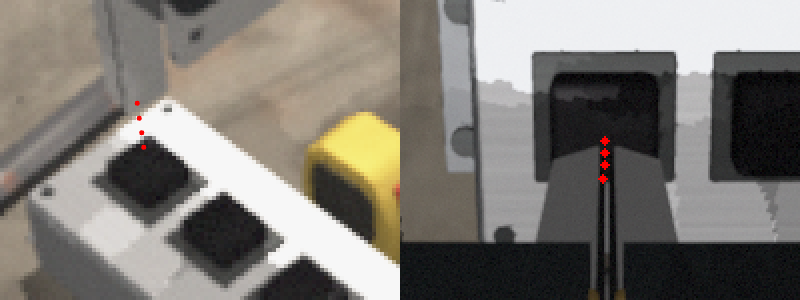

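The wrist and scene views agree sideways. In the scene view, though, the shut fingertips end about 22–25 mm above the reported TCP, at ≈(140,110) in the left panel. So the first descent never reached the key. I expect contact at TCP z ≈ 0.05, and I'll repeat the tap under force guard.

```bash
cat >> h.py <<'E'
def tap2(k, z0, floor, step=.0008, thr=1.7):
    p=key(k)
    if np.linalg.norm(np.array(t.current_eef_pos())[:2]-p)>.01: r.servo_line(np.r_[p,z0+.012],rotation=R,feed=.1)
    r.servo_line(np.r_[p,z0],feed=.06); r.hold(.1); f0=fz(5); z=z0; log=[]
    while z>floor:
        z-=step; r.servo_line(np.r_[p,z],feed=.02); f=fz(3)-f0
        log.append((round(z*1e3,1),round(t.current_eef_pos()[2]*1e3,2),round(f,2)))
        if f>thr: break
    r.servo_line(np.r_[p,z0+.012],feed=.06); r.hold(.05)
    print("key",k,"f0",round(f0,2),[tuple(map(float,x)) for x in log[-5:]],"n",len(log),"after",round(fz()-f0,2),"t",t.current_time(),flush=True)
    return log
E
python3 - <<'E'
from h import *
print(t.current_time()); tap2(1,.064,.043)
E
```

```text
15.1833
key 1 f0 0.27 [(46.4, 46.37, -0.69), (45.6, 45.58, -0.98), (44.8, 44.78, -0.34), (44.0, 43.97, -0.46), (43.2, 43.25, 1.81)] n 26 after -0.45 t 24.4833
```

```bash
cat >> h.py <<'E'
def probe(k, levels, zt=.0545, thr=1.5):
    p=key(k); r.servo_line(np.r_[p,zt],rotation=R,feed=.12); r.hold(.15); f0=fz(6); log=[]; hit=None
    for z in levels:
        r.servo_line(np.r_[p,z],feed=.025); r.hold(.08); f=fz(5)-f0
        log.append((z,round(float(f),2),round(float(t.current_eef_pos()[2])*1e3,2)))
        if f>thr: hit=z; break
    r.servo_line(np.r_[p,zt],feed=.06)
    print("key",k,"f0",round(f0,2),log,"hit",hit,"t",t.current_time(),flush=True); return hit
E
python3 - <<'E'
from h import *
for k in (2,3,4):
    if probe(k,(.0466,.0425,.0383)) is None: print("no touch, stop"); break
E
```

```text
key 2 f0 -0.13 [(0.0466, 0.32, 46.68), (0.0425, 2.9, 42.67)] hit 0.0425 t 26.8417
key 3 f0 -0.09 [(0.0466, -0.02, 46.68), (0.0425, 0.11, 42.52), (0.0383, 3.71, 38.46)] hit 0.0383 t 29.7167
key 4 f0 -0.28 [(0.0466, 0.5, 46.69), (0.0425, 2.83, 42.69)] hit 0.0425 t 32.0417
```

Keys 1, 2 and 4 touch at about 43 mm TCP height. Key 3 is about 4.5 mm lower and still latched. Pressing key 3 now.

Run:
```python
from h import *
p=key(3); zt=.0545
r.servo_line(np.r_[p,zt],rotation=R,feed=.12); r.hold(.15); f0=fz(6); z=.0364; log=[]
while z>.0340:
    r.servo_line(np.r_[p,z],feed=.03); r.hold(.05); f=fz(3)-f0
    log.append((round(z*1e3,1),round(float(t.current_eef_pos()[2])*1e3,2),round(float(f),2)))
    if f>9: break
    z-=.0004
r.servo_line(np.r_[p,zt],feed=.06); print(log,t.current_time())
probe(3,(.0426,))
r.servo_line(np.r_[p,.16],feed=.2); print(t.current_time(),t.current_ft_force())
```

```text
[(36.4, 36.51, 4.93), (36.0, 36.13, 5.1), (35.6, 35.79, 6.23), (35.2, 35.7, 12.54)] 35.275
key 3 f0 0.31 [(0.0426, 2.38, 42.69)] hit 0.0426 t 36.9167
37.5917 [ 0.06525372  0.21364691 -1.18871715]
```

Run:
```python
from h import *
a=cams.camera("scene")[:,:,::-1]; b=cams.camera("wrist")[:,:,::-1]
o=cv2.imread("pics/scene0.png"); d=cv2.absdiff(a,o)
cv2.imwrite("pics/f.png",np.hstack([a[150:450,150:550],cv2.resize(b,(400,300))]))
for n,(x0,y0,x1,y1) in dict(plate=(220,258,262,295),nozzle=(260,295,308,325),tube=(352,295,400,345),tape=(305,203,350,245),bar=(203,193,250,250),bolt=(340,240,385,275)).items():
    print(n,(d[y0:y1,x0:x1].max(2)>60).mean().round(3))
```

```text
plate 0.0
nozzle 0.29
tube 0.0
tape 0.002
bar 0.0
bolt 0.0
```

View pics/f.png

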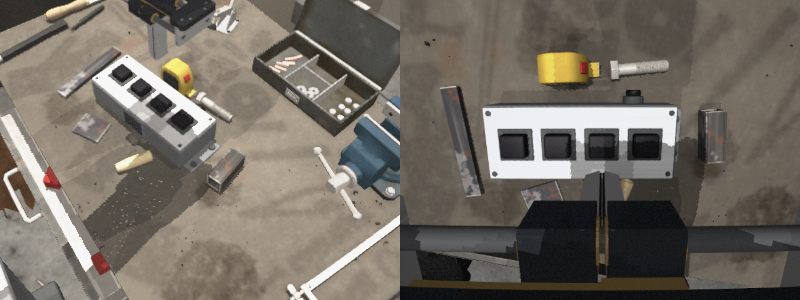

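In the final picture all four keys look alike. The nozzle is in the same place, spanning (265..303, 303..320) px before and after. Its pixel change is the arm's shadow falling across it. Handing in.

Run:
```python
from h import *
r.finish_job(); print(t.current_time())
```

```text
the job is handed in; nothing more can be done
the job is handed in; nothing more can be done
```

The latched key was the third from the left. I released it, and on the last checks all four keys stand up. The job was handed in at about 38 s of the 48 s allowed.

**Taps:** I touched all four keys in turn, left to right, with at most about 3.7 N. Keys 1, 2 and 4 met the finger at about 43 mm TCP height. Key 3 met it only on the last probe step, between 42.5 and 38.5 mm, and stayed latched.

**Release:** I pressed key 3 to its stop, where the force rose to 12.5 N. A light touch afterwards met it at the same height as the others, at 2.4 N, so it had sprung back up.

**What disagreed:**
- **Fingertip height:** the shut fingertips end well above the reported TCP. About 24 mm showed in the image and about 33 mm from contact. My first descent on key 1 therefore touched nothing, and I redid the tap by force.
- **Key 1 reading:** it is the weakest of the four, a rise of about 2 N against noise and drift of up to 1 N. Its height matches keys 2 and 4.

**Bystanders:** five of the six show no change in the scene picture. The gas nozzle's pixels changed, which I put down to the arm's shadow, since its outline is at the same place by eye.

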